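Charge the vibratory polisher with its balls

TASK

Charge the small blue polisher: swing its cover well clear of the steel bowl, take the white beaker and tip all six steel balls out of it into the bowl. Stand the empty beaker upright back on the wooden board and swing the cover back over the bowl, right up to its stop, and press it fully down onto the bowl. Leave the other things on the bench where they are.

Things in the scene. Friction and masses are not known exactly. Their poses are not given: they have to be found in the camera images.
- polisher: the polisher: a round blue machine, 144 mm across, with a black control panel on its front (-x) side, fixed to the worktop; above it a steel bowl, and behind the bowl (+x) the cover's hinge post. Origin: centre of its underside, below the bowl's centre; its y axis points to the side to which the cover opens, z up
- bowl_mouth (a point): centre of the open mouth of the polisher's steel bowl, at rim height, 100 mm above the worktop. The bowl is 92 mm across outside, 86 mm inside at the rim, walls 3 mm, inner floor 45 mm below the rim. Axes as the polisher's
- cover (a joint): angle of the bowl's cover about its upright hinge post, rad: 0 = against its stop, squarely over the bowl; up to 1.8 = swung open. It turns clockwise seen from above as it opens, with some friction, and stays where it is left
- seal (a joint): how far the cover is pressed down its post, m: 0 = raised, its underside 8.5 mm above the bowl's rim; 0.008 = fully down on the bowl. A tight sleeve: it takes about 5 N to slide and stays where it is left
- cover_hinge (a point): point on the upright axis of the cover's hinge, 110 mm above the worktop, 88 mm from the bowl's axis; the hinge post ends 131 mm above the worktop, the sleeve on it is 22 mm across
- cover_knob (a point): point on the axis of the black upright knob on the cover's arm, 122 mm from the hinge axis and 8 mm below the knob's top; the knob is 25 mm across, 30 mm high; with the cover raised it spans 117 to 147 mm above the worktop. The cover is a pale translucent disc, 104 mm across, 5 mm thick, its centre 88 mm from the hinge axis
- beaker: white open round beaker holding the balls, 70 mm high; the lower 42 mm is a plain cylinder 54 mm across, above that it flares out to 66 mm at the mouth; walls 2.5 mm, floor 4 mm; 90 g, loose. Origin: centre of its underside; z is its axis, towards the mouth
- board: light wooden board lying flat, 100 x 130 x 24 mm (x, y, z), fixed; the beaker stands on it. Origin: centre of its underside, so its top is at 24 mm
- ball0: steel polishing ball, 14 mm across, 11.5 g, loose, one of six alike; origin at its centre
- ball1: steel polishing ball, 14 mm across, 11.5 g, loose, one of six alike; origin at its centre
- ball2: steel polishing ball, 14 mm across, 11.5 g, loose, one of six alike; origin at its centre
- ball3: steel polishing ball, 14 mm across, 11.5 g, loose, one of six alike; origin at its centre
- ball4: steel polishing ball, 14 mm across, 11.5 g, loose, one of six alike; origin at its centre
- ball5: steel polishing ball, 14 mm across, 11.5 g, loose, one of six alike; origin at its centre
- tin: round white tin with a dark blue lid, 66 mm across, 60 mm high; a loose bystander
- red_driver: screwdriver with a red handle, 208 mm long, 28 mm thick, lying down; a loose bystander
- blue_marker: white marker pen with a blue cap, 129 mm long, 19 mm thick, lying down; a loose bystander
There are look-alikes about, which are no part of the job. Leave any orange look-alike of the beaker alone.

How it is judged:
On the way, in this order (a step that is already met when the one before it is completed fails the run):
1. the cover is swung clear of the bowl (at least 1.1 rad open) (value of joint cover above 1.1 rad), for 0.2 s.
2. the beaker is tipped by more than 1.2 rad above the bowl's rim and beside or over the bowl (its foot within 180 mm of the bowl's axis) (angle between beaker's own z axis and vertical above 1.2 rad and z of beaker in the frame of bowl_mouth above 0 m and horizontal distance between beaker and bowl_mouth below 0.18 m), for 0.1 s.
3. all six balls lie in the bowl (horizontal distance between each of ball0, ball1, ball2, ball3, ball4, ball5 and bowl_mouth below 0.042 m and z of ball0 in the frame of bowl_mouth between -0.05 and 0 m and z of ball1 in the frame of bowl_mouth between -0.05 and 0 m and z of ball2 in the frame of bowl_mouth between -0.05 and 0 m and z of ball3 in the frame of bowl_mouth between -0.05 and 0 m and z of ball4 in the frame of bowl_mouth between -0.05 and 0 m and z of ball5 in the frame of bowl_mouth between -0.05 and 0 m), for 0.2 s.
At the end, for the whole second after the job is handed in: All six balls lie in the bowl, below its rim; the beaker stands upright (within 0.1 rad) and at rest on the wooden board, its centre over the board; the cover is back within 0.05 rad of its stop and pressed down to within 1.5 mm of the end of its travel (all of step 3 and angle between beaker's own z axis and vertical below 0.1 rad and x of beaker in the frame of board between -0.048 and 0.048 m and y of beaker in the frame of board between -0.063 and 0.063 m and z of beaker in the frame of board between 0.02 and 0.029 m and linear speed of beaker below 0.02 m/s and value of joint cover below 0.05 rad and value of joint seal above 0.0065 m); the robot touches nothing.
It fails at once if a bystander (tin, screwdriver, marker) is moved by more than 25 mm (distance of any of tin, red_driver, blue_marker from where it was at the start of the episode above 0.025 m).
It also fails if it takes over 72 s, if anything falls off the work surface, if the arm or the gripper's body presses on something with over 40 N, if the wrist force passes 120 N, or if a joint passes its speed limit or range.

ROBOT

A 6-joint arm with a two-finger parallel gripper is mounted at the origin on the work surface; the furniture and walls round the work are solid. World frame = base frame: x ahead of the robot, y to its left, z up, the work surface at z = 0. Lengths are in m, angles in rad, forces in N, time in s.
With the tool pointing down it reaches from about 0.35 to 0.975 m from the base axis. Payload 4.9 kg.
Tool frame: the origin (TCP) lies at the very end of the fingers, on their centre line; the grasp point (between the pads) lies 19 mm behind it; z points along the fingers, y is the line along which they close (so a half turn about z gives the same grasp; the last joint's range is limited). The gripper opens to 85 mm and grips with 20 to 120 N. Pads are 22 mm wide; open, the fingers measure 114 mm over their backs; the gripper's body (76 mm by 85 mm) begins 54 mm behind the grasp point. The pads swing forward as they close: fully open they stand 13 mm farther back than shut.
Start: joints at [1.119, 0.053, 1.613, -0, 1.476, -0.119], TCP at [0.204, 0.591, 0.231] pointing down, gripper open.
Joint ranges: [-3.01, 3.01], [-1.01, 2.22], [0.06, 2.58], [-1.02, 4.17], [0.09, 2.62], [-3.14, 3.14]. Speed limits (rad/s): [2.57, 2.57, 3.14, 3.14, 3.14, 3.14].

INTERFACE

Orientations are given as a unit quaternion [w, x, y, z].
In Python, from plant import monitor, vision, manip gives the robot as it stands. The module is installed in compiled form; this text tells all that it offers.
- The arm moves only by the tool arm_command, never from a script. Its argument "rows" is a list of rows, each a list of 3 entries, a list of its own where there are three numbers: the finger opening in mm, from 0 to 85.4, then the shift along the world's x, y, z in units of 30 cm (1.0 is 30 cm), then the turn, a rotation vector about the world's x, y, z in units of pi/2 rad (1.0 is pi/2 rad). In form: [[claw, [x, y, z], [wx, wy, wz]], ...]. A call has 1 to 12 rows; each row is the pose to reach, as a shift and turn from the pose commanded when the call began; what a row does not reach only later rows make up. A row lasts 1/12 s, in which the tool goes at most 41.7 mm and 7.16 degrees, less where a joint would pass 70% of its speed; a pose out of reach is approached as far as the arm can. A call with a number of a shift or a turn outside -1 to 1 is refused whole. A call with a gripper value outside its range is refused whole. The fingers move at their own pace and stop on an object; the grip force is fixed at half the most. Time passes only in rows, so rows that repeat a pose let the fingers close. It gives the time, the measured TCP pose, the force, the opening and the grip force at its end, in the units of the state.
- monitor.state(): the state, without advancing time (a new reading comes with each control period).
- vision.grab_frame(name): name is "scene" or "top" or "wrist"; returns a dict with "color" (384x512x3 uint8, red, green, blue), "z_map" (384x512 float32, m along the optical axis (not along the pixel's ray), 0 where there is no reading), "mtx" (3x3 intrinsics, pixels), "k1" (the pictures are not rectified: a ray, as slopes to the right and down, at radius r is drawn at 1 + k1 r^2 times it, then the intrinsics apply), "R" (3x3) and "t" (3): a world point X has camera coordinates R X + t. Camera axes: x right, y down, z forward; pixel columns grow to the right and rows downward; lengths in m; the calibration is good to about 2 mm. A picture is of the moment at which its call begins.
- manip.job_done(): hands the job in; it is judged then, once.
The state is a dict: "time": time; "joint_pos": joint angles; "joint_vel": joint speeds; "joint_efforts": joint torques, N m; "tool_pos": TCP position; "tool_rot": TCP orientation; "contact_force": force on the tool from outside, world axes, zero at the start; "ft_torque": the same for the moment, N m; "gripper_width": opening from 0.0 (shut) to 1.0 (fully open); "grasp_force": force on a finger pad.
Only numpy, scipy, OpenCV 4.12 (cv2) and the standard library are available. Lean on these libraries where they do the work, as an engineer would, in place of code of your own. Each camera call takes 0.05 s, during which the arm holds its last target. There are 200 camera calls.

## Working session

There is one attempt and no reset: what is moved stays moved. The work goes in short steps, Python scripts to look and compute and a tool call to move; the robot and the scene stay as the last step left them, time stands still between calls to the robot, and variables do not carry over. Pictures are saved under pics/ and viewed, at most 10 in all, crops included, and the job is handed in when it is done.

Besides the shell and the picture viewer there is one more tool, called after "Call:" by a JSON object that holds its "fn" and its "kwargs". arm_command: Moves the arm, as the interface text tells. Shifts and turns lie within -1 to 1; 1 stands for 30 cm of shift or pi/2 rad of turn. Its arguments: {"type":"object","properties":{"rows":{"type":"array"}},"required":["rows"]}

```bash
mkdir -p pics; cat > h.py <<'E'
import numpy as np, cv2
from plant import monitor, vision, manip
def pts(f):
    h,w=f["z_map"].shape; K=f["mtx"]
    u,v=np.meshgrid(np.arange(w),np.arange(h))
    a=(u-K[0,2])/K[0,0]; b=(v-K[1,2])/K[1,1]
    x,y=a.copy(),b.copy()
    for _ in range(8):
        s=1+f["k1"]*(x*x+y*y); x,y=a/s,b/s
    z=f["z_map"]; P=np.stack([x*z,y*z,z],-1)
    return (P-f["t"])@f["R"]   # R^T (P-t)
def save(f,n,crop=None):
    im=cv2.cvtColor(f["color"],cv2.COLOR_RGB2BGR)
    cv2.imwrite(f"pics/{n}.png",im)
E
python3 - <<'E'
from h import *
s=monitor.state(); print({k:np.round(v,3) for k,v in s.items()})
for n in("scene","top"):
    f=vision.grab_frame(n); save(f,n+"0"); np.savez(n+"0.npz",**f); print(n,np.round(f["R"],2).tolist(),np.round(f["t"],2), np.round(-f["R"].T@f["t"],2),f["k1"],f["mtx"][0,0])
E
```

```text
{'time': np.float64(0.0), 'joint_pos': array([ 1.119,  0.053,  1.614,  0.   ,  1.476, -0.119]), 'joint_vel': array([ 0.   , -0.001, -0.   , -0.001, -0.002, -0.003]), 'joint_efforts': array([-0.0000e+00, -3.9370e+01, -3.7017e+01, -0.0000e+00,  7.0000e-03,
       -0.0000e+00]), 'tool_pos': array([0.204, 0.59 , 0.23 ]), 'tool_rot': array([-0.   ,  0.166,  0.986, -0.001]), 'contact_force': array([-0.178,  0.573,  0.351]), 'ft_torque': array([-0.019,  0.035, -0.044]), 'grasp_force': np.float64(0.0), 'gripper_width': np.float64(0.999)}
scene [[0.82, -0.58, 0.0], [-0.31, -0.44, -0.84], [0.49, 0.69, -0.54]] [-0.35  0.28  1.02] [-0.13 -0.78  0.78] -0.10695784922302398 439.21082442719404
top [[-0.01, -1.0, 0.01], [-0.99, 0.01, -0.12], [0.12, -0.01, -0.99]] [0.06 0.51 1.05] [0.38 0.07 1.1 ] -0.04050983062260191 381.5153683163737
```

View pics/scene0.png

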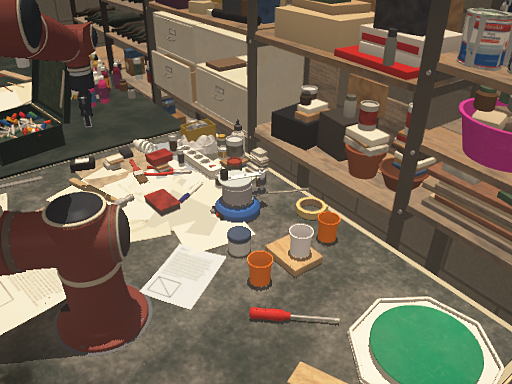

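View pics/top0.png

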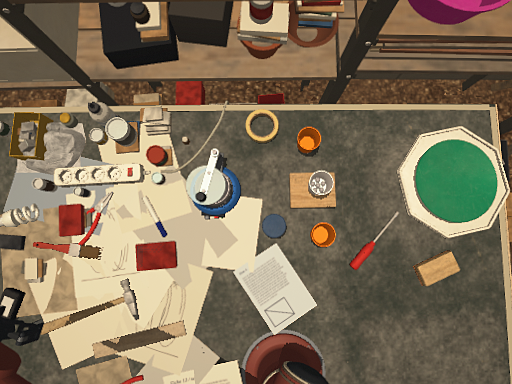

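Top view: the polisher is at about (214,190), with its cover arm running from the hinge (214,155) to the knob (203,197). The beaker is at (320,183) on the board (313,190). The tin is at (274,224), orange cups at (309,140) and (323,235), and the driver at (375,240). Next I measure them.

```bash
python3 - <<'E'
from h import *
T=dict(np.load("top0.npz")); P=pts(T); C=T["color"]; hsv=cv2.cvtColor(C,cv2.COLOR_RGB2HSV)
S=dict(np.load("scene0.npz")); PS=pts(S); CS=S["color"]
def fitc(X):
    A=np.c_[2*X,np.ones(len(X))]; c=np.linalg.lstsq(A,(X**2).sum(1),rcond=None)[0]; return c[:2],np.sqrt(c[2]+c[:2]@c[:2])
im=cv2.cvtColor(C,cv2.COLOR_RGB2BGR)[130:260,170:350]
cv2.imwrite("pics/crop.png",cv2.resize(im,None,fx=4.4,fy=4.4,interpolation=cv2.INTER_CUBIC))
def rep(n,m,P=P):
    q=P[m]; print(n,m.sum(),np.round(np.median(q,0),3),np.round(q.min(0),3),np.round(q.max(0),3)); return q
z=P[...,2]; v,u=np.mgrid[:384,:512]
near=lambda a,b,r:(u-a)**2+(v-b)**2<r*r
H,Sa,V=[hsv[...,i].astype(int) for i in range(3)]
blue=(H>100)&(H<125)&(Sa>120)&near(214,190,40)&(z>0.01)&(z<.09); q=rep("blue",blue)
# board
b=near(313,190,40)&(abs(z-.024)<.006); q=rep("board",b)
print("boardrect",cv2.minAreaRect(q[:,:2].astype(np.float32)*1000))
r=near(320,183,25)&(z>.08)&(z<.105); q=rep("beakerrim",r); print(cv2.minEnclosingCircle(q[:,:2].astype(np.float32)*1000)); 
for lo,hi in((.127,.14),(.14,.16),(.105,.118),(.095,.104)):
    r=near(212,180,45)&(z>lo)&(z<hi); 
    if r.sum(): q=rep(f"z{lo}",r); print(cv2.minEnclosingCircle(q[:,:2].astype(np.float32)*1000))
r=near(274,224,25)&(z>.04)&(z<.075); q=rep("tin",r)
for a,b_ in((309,140),(323,235)): rep("orange",near(a,b_,25)&(H<18)&(Sa>150)&(z>.06))
rep("ring",near(262,125,20)&(z>.006)&(z<.2))
# scene cloud heights
for lo,hi in((.14,.15),(.126,.135),(.113,.12),(.1,.11)):
  m=(abs(PS[...,0]-.6)<.35)&(PS[...,2]>lo)&(PS[...,2]<hi)&(np.mgrid[:384,:512][0]<230)&(np.mgrid[:384,:512][0]>165)&(abs(np.mgrid[:384,:512][1]-238)<30)
  if m.sum(): rep(f"S{lo}",m,PS)
E
```

```text
blue 530 [0.471 0.147 0.034] [0.438 0.116 0.01 ] [0.573 0.245 0.05 ]
board 1181 [ 0.492 -0.073  0.023] [ 0.399 -0.156  0.018] [ 0.619 -0.025  0.03 ]
boardrect ((509.71392822265625, -97.2499771118164), (166.25784301757812, 166.17156982421875), 54.7542839050293)
beakerrim 146 [ 0.524 -0.113  0.09 ] [ 0.485 -0.136  0.08 ] [ 0.548 -0.071  0.098]
((516.9916381835938, -103.26567840576172), 32.91645431518555)
z0.127 22 [0.591 0.181 0.129] [0.466 0.175 0.127] [0.598 0.21  0.136]
((531.95458984375, 192.73658752441406), 68.3873062133789)
z0.14 74 [0.477 0.212 0.146] [0.465 0.201 0.141] [0.488 0.224 0.149]
((476.81500244140625, 212.84939575195312), 12.206558227539062)
z0.105 1166 [0.515 0.198 0.113] [0.46  0.151 0.106] [0.606 0.253 0.118]
((533.1884765625, 195.6095733642578), 76.5040512084961)
z0.095 55 [0.498 0.152 0.099] [0.461 0.141 0.096] [0.588 0.189 0.104]
((524.663818359375, 179.74693298339844), 64.22410583496094)
tin 463 [0.403 0.024 0.059] [ 0.373 -0.008  0.049] [0.435 0.055 0.066]
orange 109 [ 0.654 -0.085  0.068] [ 0.379 -0.109  0.06 ] [0.676 0.074 1.1  ]
orange 124 [ 0.381 -0.116  0.067] [ 0.347 -0.141  0.06 ] [0.409 0.074 1.1  ]
ring 475 [0.697 0.051 0.023] [0.648 0.007 0.006] [0.744 0.101 0.03 ]
S0.14 32 [0.475 0.206 0.146] [0.465 0.199 0.141] [0.486 0.22  0.148]
S0.126 27 [0.476 0.201 0.13 ] [0.466 0.171 0.126] [0.6   0.215 0.135]
S0.113 205 [0.525 0.191 0.115] [0.459 0.15  0.113] [0.597 0.245 0.12 ]
S0.1 82 [0.515 0.17  0.108] [0.459 0.138 0.1  ] [0.607 0.249 0.11 ]
```

View pics/crop.png

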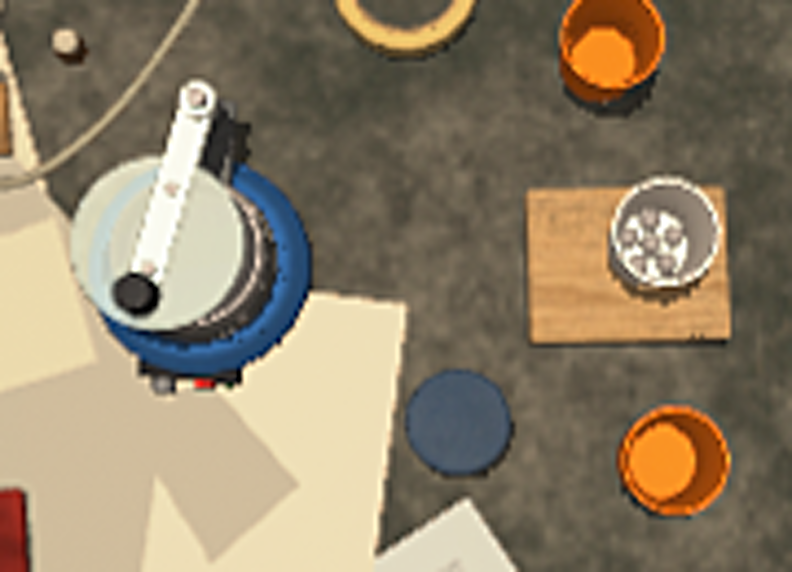

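The cover is about 0.27 rad ajar. Its hinge is at about (0.593,0.181) and the knob at (0.477,0.213); the beaker is at about (0.517,-0.103). I move above the knob first.

Call:
{"fn": "arm_command", "kwargs": {"rows": [[50,[0.08,-0.11,0],[0,0,0]],[50,[0.16,-0.22,0],[0,0,0]],[50,[0.24,-0.33,0],[0,0,0]],[50,[0.32,-0.44,0],[0,0,0]],[50,[0.4,-0.55,0],[0,0,0]],[50,[0.48,-0.66,0],[0,0,0]],[50,[0.56,-0.77,0],[0,0,0]],[50,[0.64,-0.88,0],[0,0,0]],[50,[0.7,-0.97,0],[0,0,0]],[50,[0.7,-0.97,0],[0,0,0]]]}}

```text
time: 0.93
tool_pos: [0.4166, 0.2954, 0.2309]
tool_rot: [0.001, 0.169, 0.986, -0.001]
contact_force: [-0.7, -0.8, 0.3]
gripper_width: 0.586
grasp_force: 0.0
```

Call:
{"fn": "arm_command", "kwargs": {"rows": [[50,[0.105,-0.145,0],[0,0,0]],[50,[0.21,-0.29,0],[0,0,0]],[50,[0.21,-0.29,0],[0,0,0]],[50,[0.21,-0.29,-0.1],[0,0,0]],[50,[0.21,-0.29,-0.2],[0,0,0]],[50,[0.21,-0.29,-0.2],[0,0,0]],[50,[0.21,-0.29,-0.2],[0,0,0]],[50,[0.21,-0.29,-0.2],[0,0,0]]]}}

```text
time: 1.6
tool_pos: [0.4774, 0.2132, 0.1724]
tool_rot: [0.0, 0.165, 0.986, 0.0]
contact_force: [0.2, -0.4, 1.1]
gripper_width: 0.585
grasp_force: 0.0
```

```bash
python3 - <<'E'
from h import *
s=monitor.state(); print(s["tool_pos"],s["joint_pos"])
f=vision.grab_frame("wrist"); save(f,"w1"); print(np.round(f["R"],2).tolist()); P=pts(f)
for n in ("wrist","scene"):
    f=vision.grab_frame(n);P=pts(f); d=np.hypot(P[...,0]-.477,P[...,1]-.213)<.03
    m=d&(P[...,2]>.14)&(P[...,2]<.152)&(f["color"].max(-1)<80); q=P[m]
    if len(q): print(n,len(q),np.median(q,0),q.min(0),q.max(0),cv2.minEnclosingCircle(q[:,:2].astype(np.float32)*1000))
E
```

```text
[0.47741648 0.21322969 0.17241822] [ 2.77625557e-01 -1.50882429e-01  1.90905395e+00  6.54706721e-05
  1.38245152e+00 -9.61078237e-01]
[[0.33, 0.95, 0.0], [0.91, -0.31, 0.29], [0.27, -0.09, -0.96]]
wrist 935 [0.4760662  0.21407041 0.14686014] [0.46591871 0.20209167 0.14031797] [0.48826545 0.22517707 0.14887928] ((477.4136657714844, 213.54397583007812), 11.692131996154785)
scene 32 [0.47454514 0.20489807 0.1448998 ] [0.46611055 0.19689105 0.1408525 ] [0.48483926 0.21916716 0.14837374] ((474.9283447265625, 208.01295471191406), 11.38090991973877)
```

Call:
{"fn": "arm_command", "kwargs": {"rows": [[50,[0,0,-0.09],[0,0,0]],[50,[0,0,-0.168],[0,0,0]],[50,[0,0,-0.168],[0,0,0]],[15,[0,0,-0.168],[0,0,0]],[15,[0,0,-0.168],[0,0,0]],[15,[0,0,-0.168],[0,0,0]],[15,[0,0,-0.168],[0,0,0]],[15,[0,0,-0.168],[0,0,0]]]}}

```text
time: 2.42
tool_pos: [0.4782, 0.2131, 0.123]
tool_rot: [0.001, 0.166, 0.986, 0.001]
contact_force: [-2.2, -0.2, 4.2]
gripper_width: 0.252
grasp_force: 58.9
```

```bash
python3 - <<'E'
from h import *
T=dict(np.load("top0.npz")); P=pts(T); z=P[...,2]
# clutter height near opened cover / arc
for (x0,x1,y0,y1) in((.5,.66,.26,.3),(.5,.66,.3,.34),(.5,.66,.34,.38),(.5,.66,.38,.42)):
    m=(P[...,0]>x0)&(P[...,0]<x1)&(P[...,1]>y0)&(P[...,1]<y1)&(z<.3)&(z>.02); print(y0,m.sum(),z[m].max() if m.any() else 0)
H=np.array([.593,.181]);K=np.array([.4775,.2135]); r=K-H; print(np.hypot(*r))
H=K-r/np.hypot(*r)*.122; print(H)
for k in range(1,11):
    a=-k*.105; R=np.array([[np.cos(a),-np.sin(a)],[np.sin(a),np.cos(a)]]); d=(H+R@(K-H)-K)/.3; print(k,np.round(d,3),round(a/(np.pi/2),3))
E
```

```text
0.26 38 0.037782957667398434
0.3 320 0.09062320978979621
0.34 263 0.09045101782648804
0.38 347 0.11914378515328958
0.11998541578041891
[0.59493927 0.18045432]
1 [0.014 0.04 ] -0.067
2 [0.032 0.079] -0.134
3 [0.053 0.116] -0.201
4 [0.079 0.15 ] -0.267
5 [0.108 0.181] -0.334
6 [0.14  0.209] -0.401
7 [0.175 0.234] -0.468
8 [0.212 0.255] -0.535
9 [0.251 0.272] -0.602
10 [0.292 0.284] -0.668
```

Call:
{"fn": "arm_command", "kwargs": {"rows": [[15,[0.014,0.04,0.004],[0,0,-0.067]],[15,[0.032,0.079,0.004],[0,0,-0.134]],[15,[0.053,0.116,0.004],[0,0,-0.2]],[15,[0.079,0.15,0.004],[0,0,-0.267]],[15,[0.108,0.181,0.004],[0,0,-0.334]],[15,[0.14,0.209,0.004],[0,0,-0.4]],[15,[0.175,0.234,0.004],[0,0,-0.468]],[15,[0.212,0.255,0.004],[0,0,-0.535]],[15,[0.251,0.272,0.004],[0,0,-0.6]],[15,[0.292,0.284,0.004],[0,0,-0.668]],[15,[0.292,0.284,0.004],[0,0,-0.668]],[15,[0.292,0.284,0.004],[0,0,-0.668]]]}}

```text
time: 3.42
tool_pos: [0.566, 0.2978, 0.1228]
tool_rot: [0.001, 0.637, 0.771, 0.001]
contact_force: [1.3, -1.8, -0.3]
gripper_width: 0.26
grasp_force: 59.5
```

Call:
{"fn": "arm_command", "kwargs": {"rows": [[45,[0,0,0],[0,0,0]],[45,[0,0,0],[0,0,0]],[45,[0,0,0],[0,0,0]],[45,[0,0,0.12],[0,0,0]],[45,[0,0,0.24],[0,0,0]],[45,[0,0,0.36],[0,0,0]],[60,[-0.1,-0.1,0.45],[0,0,0]],[85,[-0.2,-0.2,0.5],[0,0,0]],[85,[-0.3,-0.3,0.5],[0,0,0]],[85,[-0.4,-0.4,0.5],[0,0,0]],[85,[-0.5,-0.5,0.5],[0,0,0]],[85,[-0.5,-0.5,0.5],[0,0,0]]]}}

```text
time: 4.42
tool_pos: [0.4114, 0.1459, 0.2717]
tool_rot: [0.0, 0.638, 0.77, -0.0]
contact_force: [-0.0, -0.1, 0.7]
gripper_width: 0.995
grasp_force: 0.0
```

```bash
cat >> h.py <<'E'
def circ(q,r,c0):
    from scipy.optimize import least_squares
    return least_squares(lambda c:np.hypot(*(q-c).T)-r,c0,loss="soft_l1",f_scale=.002).x
def ray(f,uv,z):
    K=f["mtx"]; a,b=[(np.asarray(uv)[:,i]-K[i,2])/K[i,i] for i in(0,1)]; x,y=a.copy(),b.copy()
    for _ in range(8): s=1+f["k1"]*(x*x+y*y); x,y=a/s,b/s
    d=np.stack([x,y,np.ones_like(x)],-1)@f["R"]; o=-f["R"].T@f["t"]
    return (o+d*((z-o[2])/d[:,2])[:,None])[:,:2]
E
python3 - <<'E'
from h import *
s=monitor.state(); print(s["time"],s["tool_pos"],s["joint_pos"])
f=vision.grab_frame("top"); save(f,"top1"); np.savez("top1.npz",**f); P=pts(f); C=f["color"]; z=P[...,2]
im=cv2.cvtColor(C,cv2.COLOR_RGB2BGR)[120:220,165:345]
cv2.imwrite("pics/crop1.png",cv2.resize(im,None,fx=4.4,fy=4.4,interpolation=cv2.INTER_CUBIC))
m=(abs(z-.1)<.006)&(np.hypot(P[...,0]-.51,P[...,1]-.17)<.07)
q=P[m][:,:2]; print(m.sum(),q.min(0),q.max(0),"bowl",circ(q,.0445,[.51,.17]))
m=(z>.141)&(z<.152)&(np.hypot(P[...,0]-.566,P[...,1]-.298)<.03); q=P[m]; print("knob",len(q),cv2.minEnclosingCircle(q[:,:2].astype(np.float32)),np.median(q[:,2]))
m=(z>.126)&(z<.136)&(np.hypot(P[...,0]-.593,P[...,1]-.18)<.016); q=P[m]; print("hinge",len(q),q.mean(0),cv2.minEnclosingCircle(q[:,:2].astype(np.float32)))
# beaker rim (bright white ring), board
hsv=cv2.cvtColor(C,cv2.COLOR_RGB2HSV); v,u=np.mgrid[:384,:512]
w=(hsv[...,1]<40)&(hsv[...,2]>150)&(abs(u-320)<22)&(abs(v-183)<22)
c,_=cv2.findContours(w.astype(np.uint8),cv2.RETR_EXTERNAL,cv2.CHAIN_APPROX_NONE); k=max(c,key=len)[:,0].astype(float)
X=ray(f,k,.094); print("beaker",circ(X,.033,X.mean(0)),np.ptp(X,axis=0))
b=(hsv[...,0]>8)&(hsv[...,0]<25)&(hsv[...,1]>70)&(hsv[...,2]>90)&(abs(u-313)<32)&(abs(v-190)<26)
c,_=cv2.findContours(b.astype(np.uint8),cv2.RETR_EXTERNAL,cv2.CHAIN_APPROX_NONE); k=max(c,key=len)[:,0].astype(float)
X=ray(f,k,.024); print("board",X.min(0),X.max(0),cv2.minAreaRect(X.astype(np.float32)*1000))
E
```

```text
4.4167 [0.41138601 0.14588473 0.27165804] [ 1.70304148e-01 -4.43109363e-01  1.97525537e+00 -5.31055390e-04
  1.61003239e+00 -1.79825003e-02]
65 [0.50632331 0.14691475] [0.55182359 0.23184542] bowl [0.50620538 0.18719436]
knob 68 ((0.5644255876541138, 0.29733094573020935), 0.012136409059166908) 0.14531072173418286
hinge 19 [0.59361043 0.17873242 0.12938092] ((0.5937092900276184, 0.1784411072731018), 0.005885811056941748)
beaker [ 0.52002382 -0.10492679] [0.03791418 0.03680893]
board [ 0.45556686 -0.15591798] [ 0.55881732 -0.02331435] ((507.602783203125, -89.64720916748047), (132.152587890625, 103.36308288574219), 89.42996215820312)
```

View pics/crop1.png

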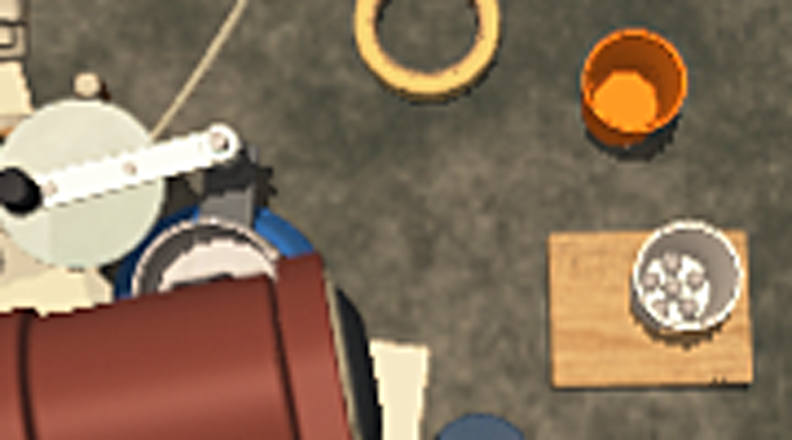

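Call:
{"fn": "arm_command", "kwargs": {"rows": [[85,[0.03,-0.08,0.05],[0,0,-0.06]],[85,[0.06,-0.2,0.1],[0,0,-0.119]],[85,[0.09,-0.32,0.1],[0,0,-0.119]],[85,[0.12,-0.44,0.1],[0,0,-0.119]],[85,[0.15,-0.56,0.1],[0,0,-0.119]],[85,[0.18,-0.68,0.1],[0,0,-0.119]],[85,[0.21,-0.8,0.1],[0,0,-0.119]],[85,[0.24,-0.9,0.1],[0,0,-0.119]],[85,[0.27,-1,0.1],[0,0,-0.119]],[85,[0.27,-1,0.1],[0,0,-0.119]]]}}

```text
time: 5.3
tool_pos: [0.4966, -0.1559, 0.3012]
tool_rot: [0.0, 0.708, 0.706, -0.001]
contact_force: [-0.1, 0.1, 0.0]
gripper_width: 0.99
grasp_force: 0.0
```

Call:
{"fn": "arm_command", "kwargs": {"rows": [[85,[0.01,-0.04,0],[0.07,0,0]],[85,[0.02,-0.08,0],[0.14,0,0]],[85,[0.03,-0.12,0],[0.21,0,0]],[85,[0.04,-0.16,0],[0.28,0,0]],[85,[0.05,-0.2,0],[0.35,0,0]],[85,[0.06,-0.24,0],[0.42,0,0]],[85,[0.06,-0.28,0],[0.49,0,0]],[85,[0.06,-0.32,0],[0.56,0,0]],[85,[0.06,-0.36,0],[0.63,0,0]],[85,[0.06,-0.4,0],[0.7,0,0]],[85,[0.06,-0.4,0],[0.778,0,0]],[85,[0.06,-0.4,0],[0.778,0,0]]]}}

```text
time: 6.3
tool_pos: [0.5132, -0.2723, 0.2964]
tool_rot: [-0.41, 0.579, 0.576, 0.407]
contact_force: [-1.3, -0.2, -1.5]
gripper_width: 0.993
grasp_force: 0.0
```

```bash
python3 - <<'E'
from h import *
from scipy.spatial.transform import Rotation as R
s=monitor.state(); print(s["time"],s["tool_pos"],s["joint_pos"]); w,x,y,z=s["tool_rot"]; print(np.round(R.from_quat([x,y,z,w]).as_matrix(),3))
f=vision.grab_frame("top"); save(f,"top2"); np.savez("top2.npz",**f); C=f["color"]
im=cv2.cvtColor(C,cv2.COLOR_RGB2BGR)[120:250,165:345]
cv2.imwrite("pics/crop2.png",cv2.resize(im,None,fx=4.4,fy=4.4,interpolation=cv2.INTER_CUBIC))
E
```

```text
6.3 [ 0.51319595 -0.27233489  0.2963562 ] [-0.90706022  0.40910837  1.40526862  0.85804996  2.26687904 -0.67253111]
[[ 0.006  1.    -0.001]
 [ 0.332 -0.001  0.943]
 [ 0.943 -0.006 -0.332]]
```

View pics/crop2.png

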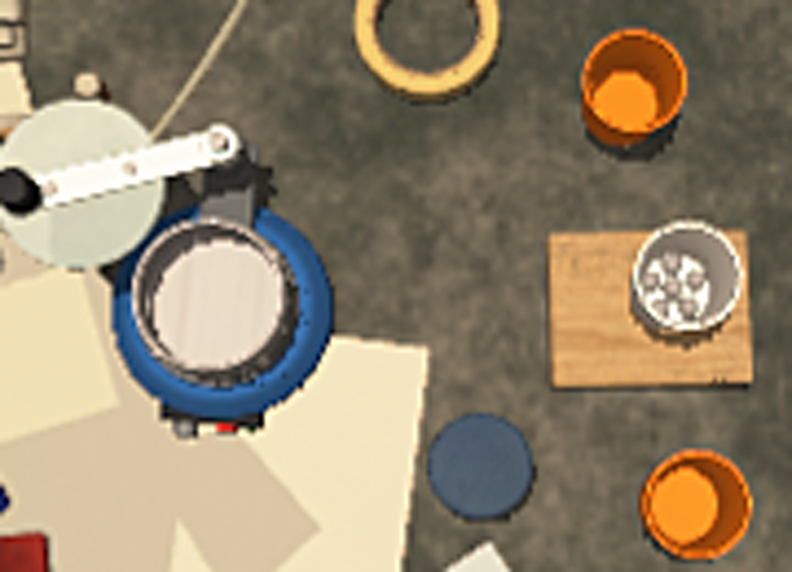

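The view shows the bowl fully open, with its rim centre at crop pixel (214,301). The beaker mouth is at (687,278) with all six balls inside. I compute both positions and fit an arm model to check joint limits.

```bash
cat > kin.py <<'E'
import numpy as np
from scipy.spatial.transform import Rotation as R
from scipy.optimize import least_squares
def fk(q,p):
    d,a1,h,L2,a3,L4,L6=p
    r1=R.from_euler('z',q[0]); r2=r1*R.from_euler('y',q[1]); r3=r2*R.from_euler('y',q[2])
    r6=r3*R.from_euler('z',q[3])*R.from_euler('y',q[4])*R.from_euler('z',q[5])
    x=r1.apply([a1,d,h])+r2.apply([0,0,L2])+r3.apply([a3,0,L4]); return x+r6.apply([0,0,L6]),r6
D=[([1.119,.053,1.614,0,1.476,-.119],[.204,.5906,.2305]),
([.2776256,-.1508824,1.909054,0,1.382452,-.961078],[.4774165,.2132297,.1724182]),
([.170304,-.443109,1.975255,-.00053,1.610032,-.017983],[.411386,.1458847,.271658]),
([-.90706,.409108,1.405269,.85805,2.266879,-.672531],[.513196,-.272335,.2963562])]
P=least_squares(lambda p:np.concatenate([np.r_[fk(q,p)[0]-x] for q,x in D]+[1e-3*(p-[.07,0,.45,.45,0,.45,.25])]),[.07,0,.45,.45,0,.45,.25]).x
LO=np.array([-3.01,-1.01,.06,-1.02,.09,-3.14]);HI=np.array([3.01,2.22,2.58,4.17,2.62,3.14])
def ik(x,rot,q0):
    f=lambda q:np.r_[(fk(q,P)[0]-x)*5,(fk(q,P)[1].inv()*rot).as_rotvec()]
    s=least_squares(f,np.clip(q0,LO+.01,HI-.01),bounds=(LO,HI)); return s.x,np.linalg.norm(s.fun)
E
python3 - <<'E'
from h import *; from kin import *
print(np.round(P,4),[np.round(fk(q,P)[0]-x,4) for q,x in D]); print(np.round(fk(D[3][0],P)[1].as_matrix(),3))
f=dict(np.load("top2.npz")); e=lambda u,v:[165+u/4.4-.4,120+v/4.4-.4]
print("bowl",ray(f,[e(214,301)],.1),"rims",ray(f,[e(132,301),e(297,301),e(214,217),e(214,385)],.1).round(3).tolist()); print("beaker",ray(f,[e(687,278)],.094),ray(f,[e(632,278),e(742,278)],.094).round(3).tolist())
Pt=pts(f); z=Pt[...,2]
m=(abs(z-.1)<.005)&(np.hypot(Pt[...,0]-.51,Pt[...,1]-.176)<.055); q=Pt[m][:,:2]; print("bowl",len(q),circ(q,.0445,[.51,.176]))
m=(abs(z-.094)<.005)&(np.hypot(Pt[...,0]-.52,Pt[...,1]+.105)<.05); q=Pt[m][:,:2]; print("beaker",len(q),circ(q,.032,[.52,-.105]))
m=(abs(z-.024)<.004)&(abs(Pt[...,0]-.5)<.08)&(abs(Pt[...,1]+.09)<.09); q=Pt[m][:,:2]; print("board",np.percentile(q,[1,99],axis=0))
# pour check
q=np.array(D[3][0]); base=fk(q,P)[1]
g=.019
def tcp(gp,rot): return gp+rot.apply([0,0,g])
for n,gp,a in [("pre",[.52,-.2,.05],0),("grasp",[.52,-.105,.05],0),("lift",[.52,-.105,.2],0)]+[("pour",[.48,.176,.17],k) for k in range(0,131,20)]:
    rot=R.from_euler('y',a,degrees=True)*base; q,r=ik(tcp(np.array(gp),rot),rot,q); print(n,a,np.round(q,2),round(r,4))
E
```

```text
[ 7.420e-02 -2.000e-04  2.388e-01  4.270e-01  9.690e-02  6.104e-01
  2.796e-01] [array([ 0.    , -0.0002, -0.    ]), array([-0., -0., -0.]), array([0.0001, 0.    , 0.    ]), array([ 0.0001, -0.    ,  0.    ])]
[[-1.     0.006 -0.001]
 [ 0.001  0.332  0.943]
 [ 0.006  0.943 -0.332]]
bowl [[0.50313427 0.18306884]] rims [[0.504, 0.232], [0.503, 0.133], [0.554, 0.183], [0.453, 0.183]]
beaker [[ 0.51540193 -0.10261257]] [[0.516, -0.069], [0.515, -0.136]]
bowl 109 [0.50655177 0.18740677]
beaker 89 [ 0.51607302 -0.10278262]
board [[ 0.45602116 -0.15424471]
 [ 0.55379312 -0.02650215]]
pre 0 [-0.82  0.64  1.58  0.76  1.93 -0.94] 0.0
grasp 0 [-0.71  0.54  1.73  0.83  1.83 -0.92] 0.0
lift 0 [-0.71  0.29  1.75  0.89  1.98 -0.74] 0.0
pour 0 [-0.3   0.04  2.1   1.13  1.63 -0.62] 0.0
pour 20 [-0.28  0.11  2.03  1.08  1.71 -0.3 ] 0.0
pour 40 [-0.27  0.2   1.97  1.07  1.81  0.01] 0.0
pour 60 [-0.26  0.28  1.92  1.09  1.9   0.32] 0.0
pour 80 [-0.25  0.35  1.89  1.13  1.98  0.63] 0.0
pour 100 [-0.25  0.41  1.88  1.2   2.04  0.95] 0.0
pour 120 [-0.26  0.45  1.89  1.29  2.08  1.27] 0.0
```

Call:
{"fn": "arm_command", "kwargs": {"rows": [[85,[0,0.03,-0.13],[0,0,0]],[85,[0.006,0.06,-0.26],[0,0,0]],[85,[0.006,0.09,-0.39],[0,0,0]],[85,[0.006,0.12,-0.52],[0,0,0]],[85,[0.006,0.15,-0.64],[0,0,0]],[85,[0.006,0.154,-0.685],[0,0,0]],[85,[0.006,0.154,-0.685],[0,0,0]],[85,[0.006,0.154,-0.685],[0,0,0]]]}}

```text
time: 7.02
tool_pos: [0.5164, -0.226, 0.0983]
tool_rot: [-0.405, 0.578, 0.581, 0.406]
contact_force: [0.2, -0.7, 0.6]
gripper_width: 0.996
grasp_force: 0.0
```

```bash
python3 - <<'E'
from h import *
s=monitor.state(); print(s["time"],s["tool_pos"],s["joint_pos"],s["tool_rot"])
f=vision.grab_frame("wrist"); im=cv2.cvtColor(f["color"],cv2.COLOR_RGB2BGR); cv2.imwrite("pics/w2.png",im)
f=dict(np.load("top2.npz"));P=pts(f);z=P[...,2]
for (y0,y1) in((-.36,-.2),(-.5,-.36)):
  m=(P[...,1]>y0)&(P[...,1]<y1)&(abs(P[...,0]-.5)<.1)&(z<.1); print(y0,np.percentile(z[m],[50,99]) if m.any() else 0)
E
```

```text
7.0167 [ 0.51638498 -0.22600293  0.09830783] [-0.86198564  0.5863819   1.53128061  0.74338155  2.01633421 -0.9114736 ] [-0.40461112  0.57817772  0.5808429   0.40573623]
-0.36 [-0.00084717  0.0173306 ]
-0.5 [0.01369254 0.0291959 ]
```

View pics/w2.png

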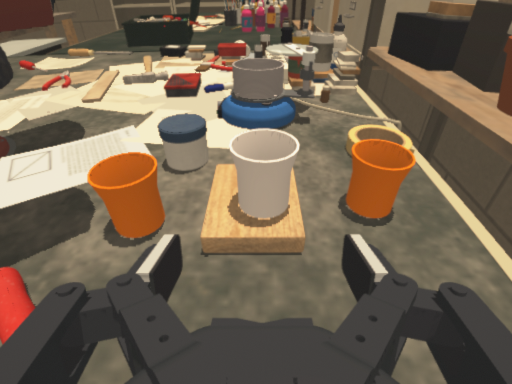

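The wrist view shows the beaker at (264,170), centred between the pads at (160,260) and (362,265). I advance and grip.

Call:
{"fn": "arm_command", "kwargs": {"rows": [[85,[0,0.1,-0.037],[0,0,0]],[85,[0,0.2,-0.073],[0,0,0]],[85,[0,0.3,-0.11],[0,0,0]],[85,[0,0.4,-0.146],[0,0,0]],[85,[0,0.47,-0.172],[0,0,0]],[85,[0,0.47,-0.172],[0,0,0]],[85,[0,0.47,-0.172],[0,0,0]],[45,[0,0.47,-0.172],[0,0,0]],[45,[0,0.47,-0.172],[0,0,0]],[45,[0,0.47,-0.172],[0,0,0]],[45,[0,0.47,-0.172],[0,0,0]],[45,[0,0.47,-0.172],[0,0,0]]]}}

```text
time: 8.07
tool_pos: [0.5167, -0.0865, 0.0465]
tool_rot: [-0.404, 0.579, 0.58, 0.407]
contact_force: [0.9, -3.2, 5.3]
gripper_width: 0.602
grasp_force: 63.2
```

Call:
{"fn": "arm_command", "kwargs": {"rows": [[45,[0,0,0.06],[0,0,0]],[45,[0,0,0.16],[0,0,0]],[45,[0,0,0.27],[0,0,0]],[45,[0,0.05,0.38],[0,0,0]],[45,[-0.03,0.15,0.45],[0,0,0]],[45,[-0.06,0.27,0.455],[0,0,0]],[45,[-0.1,0.39,0.455],[0,0,0]],[45,[-0.14,0.51,0.455],[0,0,0]],[45,[-0.18,0.63,0.455],[0,0,0]],[45,[-0.22,0.74,0.455],[0,0,0]],[45,[-0.25,0.82,0.455],[0,0,0]],[45,[-0.26,0.86,0.455],[0,0,0]]]}}

```text
time: 9.07
tool_pos: [0.4349, 0.1754, 0.18]
tool_rot: [-0.406, 0.579, 0.58, 0.405]
contact_force: [0.1, 0.4, -1.6]
gripper_width: 0.605
grasp_force: 62.7
```

Call:
{"fn": "arm_command", "kwargs": {"rows": [[45,[-0.028,0.095,0],[0,0,0]],[45,[-0.028,0.095,0],[0,0,0]],[45,[-0.028,0.095,0],[0,0,0]]]}}

```text
time: 9.32
tool_pos: [0.4286, 0.202, 0.1809]
tool_rot: [-0.405, 0.579, 0.58, 0.405]
contact_force: [-0.1, -0.3, -1.6]
gripper_width: 0.604
grasp_force: 63.5
```

```bash
python3 - <<'E'
from h import *
s=monitor.state(); print(s["time"],s["tool_pos"],s["joint_pos"],s["gripper_width"])
f=vision.grab_frame("scene"); im=cv2.cvtColor(f["color"],cv2.COLOR_RGB2BGR)[130:290,150:350]; cv2.imwrite("pics/s3.png",cv2.resize(im,None,fx=3.5,fy=3.5))
E
```

```text
9.3167 [0.42856189 0.20203587 0.18089525] [-0.31233332 -0.13325432  2.21957515  1.11221154  1.65425669 -0.59208321] 0.6035916982696116
```

View pics/s3.png

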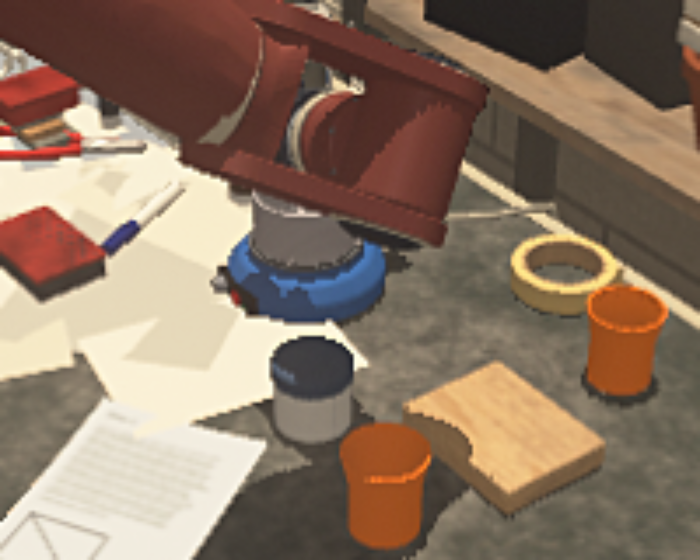

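Call:
{"fn": "arm_command", "kwargs": {"rows": [[45,[0,0,-0.005],[0,0.074,0]],[45,[0,0,-0.01],[0,0.148,0]],[45,[0,0,-0.018],[0,0.222,0]],[45,[0,0,-0.026],[0,0.296,0]],[45,[-0.003,-0.003,-0.034],[0,0.37,0]],[45,[-0.005,-0.004,-0.042],[0,0.444,0]],[45,[-0.007,-0.005,-0.05],[0,0.518,0]],[45,[-0.009,-0.007,-0.058],[0,0.592,0]],[45,[-0.009,-0.007,-0.066],[0,0.666,0]],[45,[-0.009,-0.007,-0.073],[0,0.74,0]],[45,[-0.005,-0.007,-0.08],[0,0.8,0]],[45,[-0.002,-0.007,-0.085],[0,0.84,0]]]}}

```text
time: 10.37
tool_pos: [0.4301, 0.1982, 0.1551]
tool_rot: [-0.676, 0.707, 0.207, -0.035]
contact_force: [0.7, -0.7, -1.5]
gripper_width: 0.606
grasp_force: 63.7
```

```bash
python3 - <<'E'
from h import *; from scipy.spatial.transform import Rotation as R
s=monitor.state(); w,x,y,z=s["tool_rot"]; print(s["time"],s["tool_pos"],s["joint_pos"],s["gripper_width"]); print(R.from_quat([x,y,z,w]).as_matrix().round(3))
E
```

```text
10.3667 [0.43006046 0.1981595  0.15509616] [-0.2648882   0.28303662  1.99447766  1.0885206   1.95424521  0.50849946] 0.6058529506191145
[[ 0.912  0.246 -0.329]
 [ 0.34  -0.001  0.941]
 [ 0.231 -0.969 -0.084]]
```

Call:
{"fn": "arm_command", "kwargs": {"rows": [[45,[0.005,0,0],[0,0.053,0]],[45,[0.01,0,0],[0,0.107,0]],[45,[0.015,0,0],[0,0.16,0]],[45,[0.022,0,0.007],[0,0.193,0]],[45,[0.029,0,0.014],[0,0.227,0]],[45,[0.036,0,0.021],[0,0.26,0]],[45,[0.043,0,0.028],[0,0.293,0]],[45,[0.05,0,0.035],[0,0.327,0]],[45,[0.058,0,0.041],[0,0.36,0]],[45,[0.066,0,0.047],[0,0.393,0]],[45,[0.075,0,0.053],[0,0.427,0]],[45,[0.084,0,0.059],[0,0.46,0]]]}}

```text
time: 11.37
tool_pos: [0.4554, 0.1981, 0.1735]
tool_rot: [0.706, -0.648, 0.044, 0.281]
contact_force: [0.7, 0.4, -0.1]
gripper_width: 0.607
grasp_force: 63.8
```

Call:
{"fn": "arm_command", "kwargs": {"rows": [[45,[0.008,0,0.006],[0,0.033,0]],[45,[0.02,0,0.01],[0,0.09,0]],[45,[0.035,0,0.013],[0,0.15,0]],[45,[0.035,0,0.013],[0,0.15,0]],[45,[0.035,0,0.013],[0,0.15,0]],[45,[0.035,0,0.013],[0,0.15,0]]]}}

```text
time: 11.87
tool_pos: [0.4649, 0.1988, 0.1775]
tool_rot: [0.696, -0.611, 0.125, 0.354]
contact_force: [0.2, 0.2, -2.0]
gripper_width: 0.603
grasp_force: 63.8
```

```bash
python3 - <<'E'
from h import *; from scipy.spatial.transform import Rotation as R
s=monitor.state(); print(s["time"],s["tool_pos"],s["joint_pos"],s["gripper_width"],s["contact_force"])
f=vision.grab_frame("wrist"); g=vision.grab_frame("top")
a=cv2.cvtColor(f["color"],cv2.COLOR_RGB2BGR); b=cv2.cvtColor(g["color"],cv2.COLOR_RGB2BGR)[130:250,170:290]
cv2.imwrite("pics/p4.png",np.hstack([cv2.resize(a,(448,336)),cv2.resize(b,(336,336))]))
E
```

```text
11.8667 [0.46494407 0.19877017 0.17747582] [-0.25608137  0.44591216  1.93298393  1.33740046  2.09171509  1.43265629] 0.6029138829453653 [ 0.17292085  0.22974144 -2.04507737]
```

View pics/p4.png

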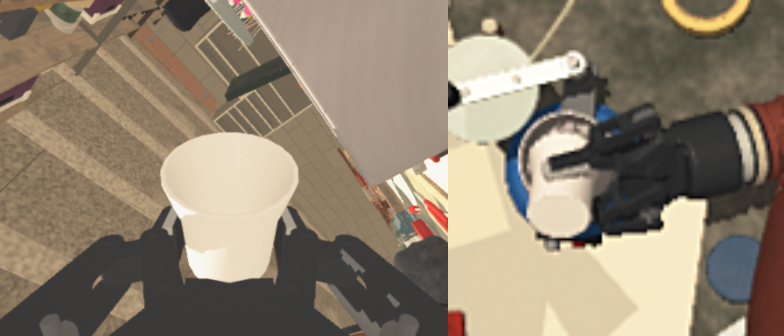

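Call:
{"fn": "arm_command", "kwargs": {"rows": [[45,[0,0,0.07],[0,-0.04,0]],[45,[-0.01,0,0.12],[0,-0.11,0]],[45,[-0.03,0,0.15],[0,-0.19,0]],[45,[-0.05,0,0.15],[0,-0.265,0]],[45,[-0.07,0,0.15],[0,-0.34,0]],[45,[-0.09,0,0.15],[0,-0.415,0]],[45,[-0.1,0,0.15],[0,-0.49,0]],[45,[-0.1,-0.05,0.15],[0,-0.565,0]],[45,[-0.1,-0.1,0.15],[0,-0.64,0]],[45,[-0.1,-0.17,0.15],[0,-0.715,0]],[45,[-0.1,-0.25,0.15],[0,-0.79,0]],[45,[-0.1,-0.33,0.15],[0,-0.86,0]]]}}

```text
time: 12.97
tool_pos: [0.4341, 0.0996, 0.223]
tool_rot: [-0.62, 0.699, 0.34, 0.107]
contact_force: [0.7, -0.4, -1.1]
gripper_width: 0.609
grasp_force: 63.7
```

Call:
{"fn": "arm_command", "kwargs": {"rows": [[45,[0.02,-0.06,0],[0,-0.07,0]],[45,[0.04,-0.12,0],[0,-0.14,0]],[45,[0.06,-0.2,0],[0,-0.21,0]],[45,[0.09,-0.28,0],[0,-0.28,0]],[45,[0.12,-0.36,0],[0,-0.35,0]],[45,[0.15,-0.44,0],[0,-0.42,0]],[45,[0.18,-0.52,0],[0,-0.49,0]],[45,[0.22,-0.58,0],[0,-0.56,0]],[45,[0.24,-0.6,0],[0,-0.59,0]],[45,[0.24,-0.6,0],[0,-0.59,0]],[45,[0.24,-0.6,0],[0,-0.59,0]]]}}

```text
time: 13.88
tool_pos: [0.5061, -0.0797, 0.2226]
tool_rot: [-0.406, 0.579, 0.579, 0.406]
contact_force: [-1.3, 1.1, -0.7]
gripper_width: 0.601
grasp_force: 63.8
```

```bash
python3 - <<'E'
from h import *; from scipy.spatial.transform import Rotation as R
s=monitor.state(); w,x,y,z=s["tool_rot"];print(s["time"],s["tool_pos"],s["gripper_width"],s["contact_force"]); print(R.from_quat([x,y,z,w]).as_matrix().round(3))
g=vision.grab_frame("top"); np.savez("top3.npz",**g); b=cv2.cvtColor(g["color"],cv2.COLOR_RGB2BGR)[120:250,165:345]
cv2.imwrite("pics/p5.png",cv2.resize(b,None,fx=4.4,fy=4.4,interpolation=cv2.INTER_CUBIC))
E
```

```text
13.8833 [ 0.50605698 -0.0796743   0.22261115] 0.6013158374514019 [-1.27606586  1.12139482 -0.69974112]
[[-0.001  1.    -0.   ]
 [ 0.342  0.     0.94 ]
 [ 0.94   0.001 -0.342]]
```

View pics/p5.png

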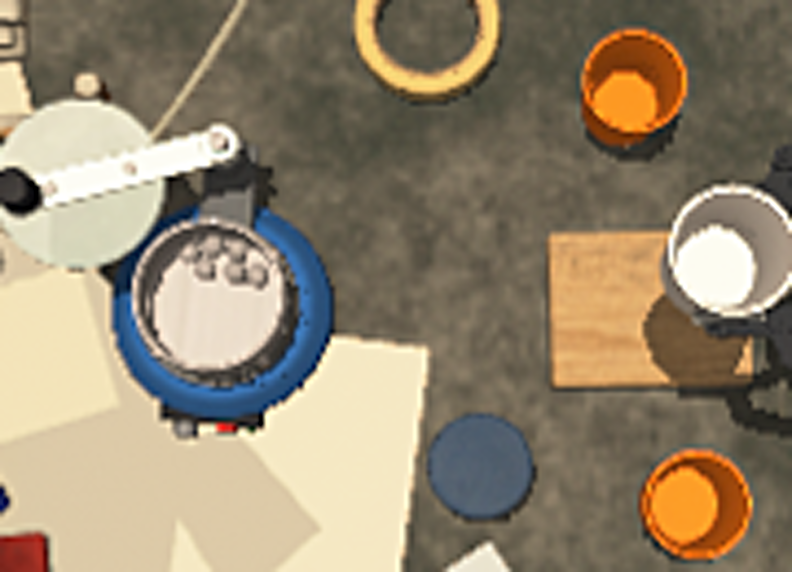

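All six balls lie in the bowl, around crop pixel (225,260), and the beaker is empty. I set it down on the board.

Call:
{"fn": "arm_command", "kwargs": {"rows": [[45,[0,0,-0.1],[0,0,0]],[45,[0,0,-0.2],[0,0,0]],[45,[0,0,-0.3],[0,0,0]],[45,[0,0,-0.4],[0,0,0]],[45,[0,0,-0.5],[0,0,0]],[45,[0,0,-0.55],[0,0,0]],[45,[0,0,-0.57],[0,0,0]],[45,[0,0,-0.58],[0,0,0]],[45,[0,0,-0.58],[0,0,0]],[45,[0,0,-0.58],[0,0,0]]]}}

```text
time: 14.77
tool_pos: [0.5069, -0.0797, 0.0498]
tool_rot: [-0.405, 0.578, 0.58, 0.406]
contact_force: [-0.3, -0.3, -0.6]
gripper_width: 0.603
grasp_force: 63.7
```

Call:
{"fn": "arm_command", "kwargs": {"rows": [[45,[0,0,-0.005],[0,0,0]],[45,[0,0,-0.01],[0,0,0]],[45,[0,0,-0.01],[0,0,0]],[45,[0,0,-0.01],[0,0,0]]]}}

```text
time: 15.1
tool_pos: [0.5069, -0.0799, 0.0465]
tool_rot: [-0.405, 0.578, 0.58, 0.407]
contact_force: [0.8, -1.0, 1.2]
gripper_width: 0.603
grasp_force: 63.8
```

Call:
{"fn": "arm_command", "kwargs": {"rows": [[60,[0,0,-0.001],[0,0,0]],[70,[0,0,-0.001],[0,0,0]],[85,[0,0,-0.001],[0,0,0]],[85,[0,0,-0.001],[0,0,0]],[85,[0,0,-0.001],[0,0,0]],[85,[0,-0.08,0.029],[0,0,0]],[85,[0,-0.19,0.069],[0,0,0]],[85,[0,-0.31,0.113],[0,0,0]],[85,[0,-0.43,0.157],[0,0,0]],[85,[0,-0.5,0.23],[0,0,0]],[85,[0,-0.5,0.35],[0,0,0]],[85,[0,-0.5,0.47],[0,0,0]]]}}

```text
time: 16.1
tool_pos: [0.5058, -0.2307, 0.1868]
tool_rot: [-0.406, 0.579, 0.578, 0.406]
contact_force: [0.1, -0.2, -0.1]
gripper_width: 0.994
grasp_force: 0.0
```

```bash
python3 - <<'E'
from h import *
s=monitor.state(); print(s["time"],s["tool_pos"],s["gripper_width"])
g=vision.grab_frame("top"); np.savez("top4.npz",**g); P=pts(g); z=P[...,2]
m=(abs(z-.094)<.004)&(np.hypot(P[...,0]-.506,P[...,1]+.096)<.06); q=P[m]; print("beaker",len(q),circ(q[:,:2],.032,[.506,-.096]),np.median(q[:,2]),np.std(q[:,2]))
v,u=np.mgrid[:384,:512]
m=(z>.141)&(z<.152)&(np.hypot(P[...,0]-.566,P[...,1]-.298)<.03); q=P[m]; print("knob",len(q),cv2.minEnclosingCircle(q[:,:2].astype(np.float32)),np.median(q[:,2]))
H=np.array([.5937,.1785]); Bc=np.array([.5055,.184])
# hinge from the two knob positions, r=.122
K1,K2=np.array([.4775,.2135]),np.array([.5653,.2975]); mid=(K1+K2)/2; d=(K2-K1); L=np.hypot(*d); n=np.array([d[1],-d[0]])/L
print("hinge2",mid+n*np.sqrt(.122**2-(L/2)**2))
E
```

```text
16.1 [ 0.50580206 -0.23068096  0.1868436 ] 0.9939520979858295
beaker 75 [ 0.5053452  -0.09558356] 0.09261702282546234 0.001726190024413952
knob 71 ((0.5641646981239319, 0.29640018939971924), 0.012149819172918797) 0.14494214341912845
hinge2 [0.59453649 0.17905496]
```

Call:
{"fn": "arm_command", "kwargs": {"rows": [[85,[0,0,0.1],[-0.07,0,0]],[85,[0,0,0.2],[-0.14,0,0]],[85,[0,0.06,0.27],[-0.21,0,0]],[85,[0,0.14,0.3],[-0.28,0,0]],[85,[0,0.22,0.3],[-0.35,0,0]],[85,[0,0.3,0.3],[-0.42,0,0]],[85,[0,0.38,0.3],[-0.49,0,0]],[85,[0,0.46,0.3],[-0.56,0,0]],[85,[0,0.54,0.3],[-0.63,0,0]],[85,[0,0.62,0.3],[-0.7,0,0]],[85,[0,0.7,0.3],[-0.778,0,0]],[85,[0,0.8,0.3],[-0.778,0,0]]]}}

```text
time: 17.15
tool_pos: [0.5058, 0.0137, 0.2777]
tool_rot: [0.002, 0.705, 0.709, -0.0]
contact_force: [-0.0, 0.4, -0.3]
gripper_width: 0.997
grasp_force: 0.0
```

Call:
{"fn": "arm_command", "kwargs": {"rows": [[60,[0.02,0.1,0],[0,0,0.06]],[60,[0.05,0.22,0],[0,0,0.119]],[45,[0.08,0.34,0],[0,0,0.119]],[45,[0.11,0.46,0],[0,0,0.119]],[45,[0.14,0.58,0],[0,0,0.119]],[45,[0.17,0.7,0],[0,0,0.119]],[45,[0.19,0.82,0],[0,0,0.119]],[45,[0.198,0.92,-0.08],[0,0,0.119]],[45,[0.198,0.96,-0.2],[0,0,0.119]],[45,[0.198,0.96,-0.3],[0,0,0.119]],[45,[0.198,0.96,-0.3],[0,0,0.119]],[45,[0.198,0.96,-0.3],[0,0,0.119]]]}}

```text
time: 18.15
tool_pos: [0.564, 0.298, 0.184]
tool_rot: [-0.001, 0.637, 0.771, -0.003]
contact_force: [0.4, -0.8, 0.5]
gripper_width: 0.53
grasp_force: 0.0
```

```bash
python3 - <<'E'
from h import *
s=monitor.state(); print(s["time"],s["tool_pos"],s["tool_rot"],s["gripper_width"])
f=vision.grab_frame("wrist");P=pts(f); d=np.hypot(P[...,0]-.565,P[...,1]-.297)<.03
m=d&(P[...,2]>.138)&(P[...,2]<.152)&(f["color"].max(-1)<80); q=P[m]; print(len(q),np.median(q,0),cv2.minEnclosingCircle(q[:,:2].astype(np.float32)*1000))
H=np.array([.5942,.179]);K=H+.122*(np.array([.565,.297])-H)/np.hypot(*(np.array([.565,.297])-H)); b=np.array([.5055,.184])-H
ang=lambda a:np.arctan2(a[1],a[0]); tot=ang(b)-ang(K-H); print("open",tot)
for k in range(1,13):
    a=tot*k/12; R=np.array([[np.cos(a),-np.sin(a)],[np.sin(a),np.cos(a)]]); print(k,np.round((H+R@(K-H)-K)/.3,3),round(a/(np.pi/2),3),np.round(H+R@(K-H),4))
E
```

```text
18.15 [0.56401544 0.29803337 0.18399859] [-0.00135909  0.63714449  0.77073907 -0.00251768] 0.5295019444026553
875 [0.56560449 0.3004716  0.14641553] ((565.8787231445312, 298.46624755859375), 12.110426902770996)
open 1.2719017195048203
1 [-0.041 -0.013] 0.067 [0.5525 0.2937]
2 [-0.081 -0.029] 0.135 [0.5406 0.2886]
3 [-0.119 -0.05 ] 0.202 [0.5293 0.2823]
4 [-0.154 -0.075] 0.27 [0.5188 0.2749]
5 [-0.186 -0.104] 0.337 [0.509  0.2664]
6 [-0.215 -0.135] 0.405 [0.5003 0.2569]
7 [-0.241 -0.17 ] 0.472 [0.4926 0.2465]
8 [-0.263 -0.207] 0.54 [0.486  0.2354]
9 [-0.281 -0.246] 0.607 [0.4806 0.2236]
10 [-0.294 -0.287] 0.675 [0.4766 0.2113]
11 [-0.304 -0.329] 0.742 [0.4738 0.1987]
12 [-0.308 -0.372] 0.81 [0.4724 0.1859]
```

Call:
{"fn": "arm_command", "kwargs": {"rows": [[45,[0.006,0,-0.1],[0,0,0]],[45,[0.006,0,-0.2],[0,0,0]],[45,[0.006,0,-0.203],[0,0,0]],[15,[0.006,0,-0.203],[0,0,0]],[15,[0.006,0,-0.203],[0,0,0]],[15,[0.006,0,-0.203],[0,0,0]],[15,[0.006,0,-0.203],[0,0,0]]]}}

```text
time: 18.78
tool_pos: [0.5689, 0.2988, 0.1288]
tool_rot: [0.001, 0.637, 0.77, 0.002]
contact_force: [-1.0, -1.1, 2.9]
gripper_width: 0.249
grasp_force: 59.1
```

Call:
{"fn": "arm_command", "kwargs": {"rows": [[15,[-0.041,-0.013,0],[0,0,0.067]],[15,[-0.081,-0.029,0],[0,0,0.135]],[15,[-0.119,-0.05,0],[0,0,0.202]],[15,[-0.154,-0.075,0],[0,0,0.27]],[15,[-0.186,-0.104,0],[0,0,0.337]],[15,[-0.215,-0.135,0],[0,0,0.405]],[15,[-0.241,-0.17,0],[0,0,0.472]],[15,[-0.263,-0.207,0],[0,0,0.54]],[15,[-0.281,-0.246,0],[0,0,0.607]],[15,[-0.294,-0.287,0],[0,0,0.675]],[15,[-0.304,-0.329,0],[0,0,0.742]],[15,[-0.304,-0.329,0],[0,0,0.742]]]}}

```text
time: 19.78
tool_pos: [0.475, 0.1994, 0.1273]
tool_rot: [-0.001, 0.107, 0.994, 0.001]
contact_force: [-7.0, 1.3, 3.7]
gripper_width: 0.253
grasp_force: 59.4
```

Call:
{"fn": "arm_command", "kwargs": {"rows": [[15,[-0.002,-0.02,0],[0,0,0.034]],[15,[-0.003,-0.035,0],[0,0,0.06]],[15,[-0.003,-0.045,0],[0,0,0.075]],[15,[-0.003,-0.045,0],[0,0,0.075]],[15,[-0.003,-0.045,0],[0,0,0.075]]]}}

```text
time: 20.2
tool_pos: [0.4739, 0.1896, 0.1271]
tool_rot: [-0.002, 0.05, 0.999, 0.004]
contact_force: [-9.3, 10.9, 1.5]
gripper_width: 0.25
grasp_force: 59.4
```

Call:
{"fn": "arm_command", "kwargs": {"rows": [[15,[0,-0.01,0],[0,0,0]],[15,[0,-0.02,0],[0,0,0]],[15,[0,-0.02,0],[0,0,0]],[15,[0,-0.02,0],[0,0,0]]]}}

```text
time: 20.53
tool_pos: [0.4739, 0.1881, 0.1273]
tool_rot: [-0.001, 0.05, 0.999, 0.009]
contact_force: [-6.8, 27.2, -0.7]
gripper_width: 0.249
grasp_force: 59.4
```

Call:
{"fn": "arm_command", "kwargs": {"rows": [[15,[0,0.008,-0.008],[0,0,0]],[15,[0,0.008,-0.016],[0,0,0]],[15,[0,0.008,-0.024],[0,0,0]],[15,[0,0.008,-0.03],[0,0,0]],[15,[0,0.008,-0.036],[0,0,0]],[15,[0,0.008,-0.036],[0,0,0]],[15,[0,0.008,-0.036],[0,0,0]]]}}

```text
time: 21.12
tool_pos: [0.4739, 0.1891, 0.1215]
tool_rot: [-0.002, 0.05, 0.999, 0.007]
contact_force: [-22.6, 17.1, 27.0]
gripper_width: 0.248
grasp_force: 62.3
```

Call:
{"fn": "arm_command", "kwargs": {"rows": [[15,[0,0,-0.01],[0,0,0]],[15,[0,0,-0.02],[0,0,0]],[15,[0,0,-0.02],[0,0,0]],[15,[0,0,-0.02],[0,0,0]]]}}

```text
time: 21.45
tool_pos: [0.4744, 0.1897, 0.1206]
tool_rot: [-0.003, 0.048, 0.999, 0.007]
contact_force: [-35.9, 13.2, 51.3]
gripper_width: 0.25
grasp_force: 65.3
```

```bash
python3 - <<'E'
from h import *
f=vision.grab_frame("wrist");P=pts(f); d=np.hypot(P[...,0]-.474,P[...,1]-.19)<.03
m=d&(P[...,2]>.128)&(P[...,2]<.152)&(f["color"].max(-1)<80); q=P[m]
print(len(q),np.percentile(q[:,2],[10,50,90]) if len(q) else 0)
E
```

```text
2502 [0.13351837 0.13942095 0.14650262]
```

Call:
{"fn": "arm_command", "kwargs": {"rows": [[15,[0,0,0.02],[0,0,0]],[45,[0,0,0.025],[0,0,0]],[45,[0,0,0.025],[0,0,0]],[45,[0,0,0.025],[0,0,0]],[45,[0,0,0.1],[0,0,0]],[45,[0,0,0.2],[0,0,0]],[45,[0,0,0.25],[0,0,0]],[20,[0,0,0.25],[0,0,0]],[0,[0,0,0.25],[0,0,0]],[0,[0,0,0.25],[0,0,0]]]}}

```text
time: 22.33
tool_pos: [0.475, 0.1823, 0.1828]
tool_rot: [-0.001, 0.05, 0.999, -0.0]
contact_force: [0.8, 0.1, -0.2]
gripper_width: 0.112
grasp_force: 0.0
```

```bash
python3 - <<'E'
from h import *
s=monitor.state(); print(s["tool_pos"],s["contact_force"],s["gripper_width"])
for n in("wrist","top","scene"):
    f=vision.grab_frame(n);P=pts(f); z=P[...,2]; d=np.hypot(P[...,0]-.474,P[...,1]-.19)<.012
    m=d&(z>.125)&(z<.155)&(f["color"].max(-1)<80); q=P[m]
    if len(q): print(n,len(q),np.percentile(z[m],[10,50,90]),cv2.minEnclosingCircle(q[:,:2].astype(np.float32)*1000))
    m=(np.hypot(P[...,0]-.506,P[...,1]-.187)<.05)&(z>.095)&(z<.122)&(abs(P[...,1]-.187)>.015); print("disc",m.sum(),np.median(z[m]))
E
```

```text
[0.47495194 0.18226095 0.18275246] [ 0.77974191  0.10987282 -0.22535245] 0.11248267294886412
wrist 764 [0.13704731 0.13966206 0.14054348] ((473.04083251953125, 191.0527801513672), 11.407950401306152)
disc 4193 0.10589084252345309
disc 6 0.10487016970095213
scene 28 [0.13060876 0.13697481 0.139748  ] ((473.31390380859375, 189.59100341796875), 11.04904556274414)
disc 231 0.10461065267779869
```

Call:
{"fn": "arm_command", "kwargs": {"rows": [[0,[-0.005,0.027,0],[0,0,0]],[0,[-0.005,0.027,-0.07],[0,0,0]],[0,[-0.005,0.027,-0.12],[0,0,0]],[0,[-0.005,0.027,-0.135],[0,0,0]],[0,[-0.005,0.027,-0.145],[0,0,0]],[0,[-0.005,0.027,-0.155],[0,0,0]],[0,[-0.005,0.027,-0.155],[0,0,0]],[0,[-0.005,0.027,-0.155],[0,0,0]]]}}

```text
time: 23.15
tool_pos: [0.474, 0.1916, 0.1394]
tool_rot: [-0.0, 0.049, 0.999, 0.0]
contact_force: [-4.4, 0.2, 6.4]
gripper_width: -0.002
grasp_force: 3.2
```

Call:
{"fn": "arm_command", "kwargs": {"rows": [[0,[0,0,-0.007],[0,0,0]],[0,[0,0,-0.014],[0,0,0]],[0,[0,0,-0.014],[0,0,0]],[0,[0,0,-0.014],[0,0,0]]]}}

```text
time: 23.48
tool_pos: [0.474, 0.1924, 0.1389]
tool_rot: [-0.0, 0.049, 0.999, 0.001]
contact_force: [-15.3, 0.1, 24.3]
gripper_width: -0.005
grasp_force: 11.8
```

Call:
{"fn": "arm_command", "kwargs": {"rows": [[0,[0,0,0.05],[0,0,0]],[0,[0,0.07,0.08],[0,0,0]],[0,[0,0.14,0.08],[0,0,0]],[0,[0,0.14,0],[0,0,0]],[0,[0,0.14,-0.04],[0,0,0]],[0,[0,0.11,-0.04],[0,0,0]],[0,[0,0.09,-0.04],[0,0,0]],[0,[0,0.08,-0.04],[0,0,0]],[0,[0,0.08,-0.04],[0,0,0]],[0,[0,0.08,-0.04],[0,0,0]]]}}

```text
time: 24.32
tool_pos: [0.4733, 0.2156, 0.1211]
tool_rot: [-0.001, 0.05, 0.999, 0.002]
contact_force: [-0.3, 7.7, -4.5]
gripper_width: -0.003
grasp_force: 3.5
```

Call:
{"fn": "arm_command", "kwargs": {"rows": [[0,[0,-0.007,0],[0,0,0]],[0,[0,-0.014,0],[0,0,0]],[0,[0,-0.014,0],[0,0,0]],[0,[0,-0.014,0],[0,0,0]]]}}

```text
time: 24.65
tool_pos: [0.4733, 0.2144, 0.1214]
tool_rot: [-0.0, 0.05, 0.999, 0.006]
contact_force: [-0.9, 17.0, -5.4]
gripper_width: -0.002
grasp_force: 8.7
```

Call:
{"fn": "arm_command", "kwargs": {"rows": [[0,[0,-0.01,0],[0,0,0]],[0,[0,-0.02,0],[0,0,0]],[0,[0,-0.02,0],[0,0,0]],[0,[0,-0.02,0],[0,0,0]]]}}

```text
time: 24.98
tool_pos: [0.4733, 0.2127, 0.1223]
tool_rot: [-0.0, 0.05, 0.999, 0.011]
contact_force: [-0.7, 33.2, -6.0]
gripper_width: 0.002
grasp_force: 16.2
```

At the stop. I retreat and do a final check.

Call:
{"fn": "arm_command", "kwargs": {"rows": [[0,[0,0.06,0],[0,0,0]],[0,[0,0.13,0.02],[0,0,0]],[0,[0,0.16,0.12],[0,0,0]],[0,[-0.05,0.22,0.24],[0,0,0]],[0,[-0.1,0.3,0.36],[0,0,0]],[0,[-0.2,0.4,0.4],[0,0,0]],[0,[-0.3,0.5,0.4],[0,0,0]],[0,[-0.35,0.6,0.4],[0,0,0]],[0,[-0.35,0.7,0.4],[0,0,0]],[0,[-0.35,0.8,0.4],[0,0,0]],[0,[-0.35,0.8,0.4],[0,0,0]]]}}

```text
time: 25.9
tool_pos: [0.3688, 0.4478, 0.2425]
tool_rot: [0.001, 0.048, 0.999, 0.001]
contact_force: [-1.5, -0.6, -0.4]
gripper_width: -0.002
grasp_force: 0.0
```

```bash
python3 - <<'E'
from h import *
s=monitor.state(); print(s["time"],s["tool_pos"],s["contact_force"])
f=vision.grab_frame("top");P=pts(f);z=P[...,2]
m=(z>.132)&(z<.146)&(np.hypot(P[...,0]-.474,P[...,1]-.19)<.03)&(f["color"].max(-1)<80); q=P[m]; k=cv2.minEnclosingCircle(q[:,:2].astype(np.float32))[0]; print("knob",len(q),k,np.median(z[m]),"ang",np.arctan2(k[1]-.179,.594-k[0]))
m=(abs(z-.094)<.004)&(np.hypot(P[...,0]-.506,P[...,1]+.096)<.06); q=P[m]; print("beaker",len(q),circ(q[:,:2],.032,[.506,-.096]))
b=cv2.cvtColor(f["color"],cv2.COLOR_RGB2BGR)[110:270,165:425]
cv2.imwrite("pics/p9.png",cv2.resize(b,None,fx=3,fy=3,interpolation=cv2.INTER_CUBIC))
E
```

```text
25.9 [0.36877977 0.44775067 0.2424905 ] [-1.51226526 -0.6166569  -0.44742364]
knob 63 (0.4732881486415863, 0.18954823911190033) 0.1391087300715272 ang 0.08716222067812832
beaker 83 [ 0.5049116 -0.0957831]
```

View pics/p9.png

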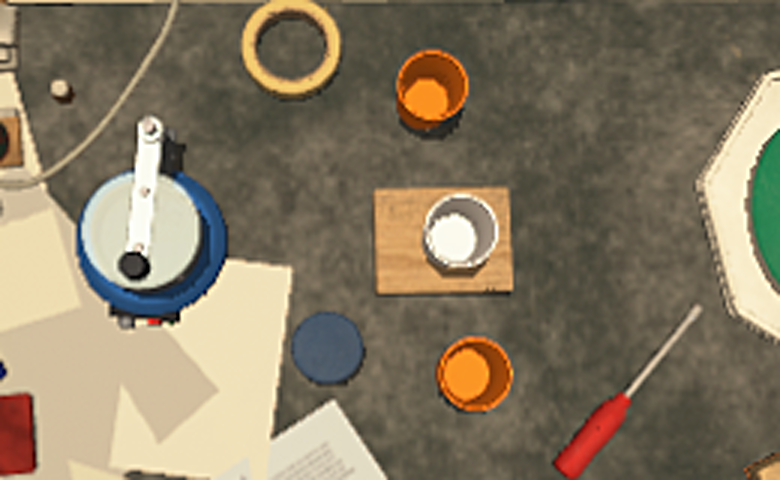

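The final view shows the cover squarely over the bowl and down, with the knob top at 139 mm. The empty beaker stands on the board at (460,232), and the bystanders have not moved.

```bash
python3 -c "
from plant import manip; print(manip.job_done())"
```

```text
the job is handed in; nothing more can be done
None
```

The job is handed in: all six balls are in the bowl, the empty beaker stands upright on the board, and the cover is back at its stop and pressed fully down; the hand-in call did not report the verdict.

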